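# Switch the tube sorter over to the empty lane

### The arm

A 6-joint arm with a two-finger parallel gripper is mounted at the origin on a cart in front of the work surface, level with it; the furniture and walls round the work are solid. World frame = base frame: x ahead of the robot, y to its left, z up, the work surface at z = 0. Lengths are in m, angles in degrees, forces in N, time in s.
With the tool pointing down it reaches from about 0.4 to 0.825 m from the base axis. Payload 7 kg.
Tool frame: the origin (TCP) lies midway between the tips of the shut fingers; the grasp point (between the pads) lies 19 mm behind it; z points along the fingers, y is the line along which they close (so a half turn about z gives the same grasp; the last joint's range is limited). The gripper opens to 88 mm and grips with 3 to 60 N. Pads are 19 mm wide; open, the fingers measure 130 mm over their backs; the gripper's body (78 mm by 193 mm) begins 47 mm behind the grasp point.
Start: joints at [85.033, 20.546, 0.682, 0, -70.136, -16.507], TCP at [0.247, 0.628, 0.227] pointing down, gripper open.
Joint ranges: [-176.03, 176.03], [-82.01, 121.73], [-58.28, 71.71], [-173.87, 95.51], [-174.79, -0.11], [-173.66, 173.66]. Speed limits (degrees/s): [136.94, 136.94, 172.46, 180, 180, 180].

### API

Orientations are given as a 3x3 rotation matrix whose columns are the frame's x, y, z axes.
In Python, from rig import robot gives the robot as it stands. Calls block until the motion is done:
- robot.goto(position, orientation): joint-space move of the TCP to a pose.
- robot.servo_line(position, ori=None, speed=0.15): straight line of the TCP; ori=None keeps the orientation; speed is the mean speed in m/s.
- robot.movej(angles): joint-space move.
- robot.move_gripper(opening): opening from 0.0 (shut) to 1.0 (fully open); the grip force is fixed at half the most; returns when the fingers have stopped.
- robot.dwell(seconds).
- robot.ik(position, orientation): joint angles nearest the present ones, or None.
- robot.grab_frame(name): name is "scene" or "side" or "wrist"; returns (picture, depth): 420x560x3 uint8, red, green, blue; 420x560 float32, m along the optical axis (not along the pixel's ray), 0 where there is no reading.
- robot.camera_info(name): a dict with "vfov" (degrees; the focal length in pixels is half the picture's height over the tangent of half this angle, whatever the lens; pixels are square), "cx", "cy" (the principal point, pixels), "view" (4x4, takes a point from world to camera coordinates); the wrist camera has in their place "T_tool_cam" (4x4, takes a point from camera to tool coordinates, whose origin is the TCP and whose axes are the flange's). Camera axes: x right, y down, z forward; pixel columns grow to the right and rows downward; lengths in m; the calibration is good to about 2 mm. A picture is of the moment at which its call begins: read the wrist's pose just before it. camera_info takes no time and is no camera call.
A pose or a line that the arm cannot do raises robot.Unreachable and nothing moves.
- robot.job_done(): hands the job in; it is judged then, once.
Readings, each from a call of its own:
- robot.read_t(): time.
- robot.read_qpos(): joint angles.
- robot.read_qvel(): joint speeds.
- robot.read_effort(): joint torques, N m.
- robot.read_position(): TCP position.
- robot.read_tcp_rot(): TCP orientation.
- robot.read_force(): force on the tool from outside, world axes, zero at the start.
- robot.read_ft_torque(): the same for the moment, N m.
- robot.read_grip_width(): opening from 0.0 (shut) to 1.0 (fully open).
- robot.read_finger_force(): force on a finger pad.
Only numpy, scipy, OpenCV 4.12 (cv2) and the standard library are available. Lean on these libraries where they do the work, as an engineer would, in place of code of your own. Each camera call takes 0.05 s, during which the arm holds its last target. There are 200 camera calls.

### The job

The left lane of the tube sorter is full and three sample tubes are held up on its seesaw gate. Push the empty blue tray straight in until it is fully home against its back stop beside the right chute, then slowly press down the raised right pad of the rocker so that the gate tips over its pivot and the three waiting tubes roll down the right chute into that tray. Only push and press with the fingertips: do not lift the tray, do not touch any tube, and leave the left lane and the other things standing about as they are.

Things in the scene. Friction and masses are not known exactly. Their poses are not given: they have to be found in the camera images.
- sorter: fixed tube sorter screwed to the bench: white base, aluminium back plate, two short chutes, clear front panel 78 mm high, clear infeed funnel on top (up to 124 mm), a blue catch tray each side (left one fixed). Origin: on the bench under the middle of the gate. Its x points away from the robot, y to the left chute, z up; turned up to 0.2 rad about z
- gate (a joint): angle of the seesaw gate, a white plate 40 mm long on a shaft along the sorter's x, 60 mm up, under the funnel: -0.262 = left stop (left end low), +0.262 = right stop (right end low, feeds the right chute). Past the middle a weight carries it slowly to the nearer stop (within 2 s if left alone). It is damped: pressing a pad takes about 1 N at 40 mm/s; above 5 rad/s counts as slamming
- pad_left (a point): centre of the top face of the left black pad (22 x 26 x 5 mm) of the steel rocker in front of the clear panel; the rocker is fixed to the gate's shaft. Pad: 57 mm in front of the sorter's middle (-x), 45 mm left of the shaft, 32 mm above it when the gate is level. Low at the start
- pad_right (a point): the same for the right pad, 45 mm right of the shaft. With the gate to the left this pad is high (35 mm right of the sorter's middle, 103 mm above the bench); pressed fully down it is 52 mm right, 80 mm above the bench
- tray: loose blue catch tray, empty, on the bench in front of its dock at the right of the sorter; x from -75 mm (front, towards the robot) to +43 mm (back) of its origin, 66 mm wide, 61 mm high, 0.16 kg. Origin on its underside below the pocket. The flat upright front wall has a white card; the side towards the chute is open, the floor slopes down outwards. Axes parallel to the sorter's when docked
- tray_front (a point): middle of the tray's flat front wall (outer face), 30 mm above the bench; the tray is pushed here
- dock_right (a point): where the tray's origin comes when the tray is fully home: 80 mm right of the sorter's middle. The tray slides in along the sorter's +x between guides 18 mm high (smooth, about 2.5 mm of play each side, flared mouth) until its back wall meets the aluminium back stop
- tube_1: capped sample tube (15.4 across, 70 long, 12 g) that lies along the sorter's x across the gate, waiting; it rolls off to whichever side the gate is tilted; origin at its rounded bottom end, on its axis; its z axis runs along the tube to the white cap
- tube_2: capped sample tube (15.4 across, 70 long, 12 g) that lies along the sorter's x across the gate, waiting; it rolls off to whichever side the gate is tilted; origin at its rounded bottom end, on its axis; its z axis runs along the tube to the white cap
- tube_3: capped sample tube (15.4 across, 70 long, 12 g) that lies along the sorter's x across the gate, waiting; it rolls off to whichever side the gate is tilted; origin at its rounded bottom end, on its axis; its z axis runs along the tube to the white cap
- left_tube_1: capped sample tube like the waiting ones, lying in the full left lane (tray and chute); origin at its rounded bottom end, on its axis; its z axis runs along the tube to the white cap
- left_tube_2: capped sample tube like the waiting ones, lying in the full left lane (tray and chute); origin at its rounded bottom end, on its axis; its z axis runs along the tube to the white cap
- left_tube_3: capped sample tube like the waiting ones, lying in the full left lane (tray and chute); origin at its rounded bottom end, on its axis; its z axis runs along the tube to the white cap
- left_tube_4: capped sample tube like the waiting ones, lying in the full left lane (tray and chute); origin at its rounded bottom end, on its axis; its z axis runs along the tube to the white cap
- left_tube_5: capped sample tube like the waiting ones, lying in the full left lane (tray and chute); origin at its rounded bottom end, on its axis; its z axis runs along the tube to the white cap
- left_tube_6: capped sample tube like the waiting ones, lying in the full left lane (tray and chute); origin at its rounded bottom end, on its axis; its z axis runs along the tube to the white cap
- timer: white digital lab timer, 62x66x18, lying on the bench; origin under its middle. Not part of the job
- cryo_tube: short green-capped cryo tube, 19 across, 49 tall, standing on the bench; origin under its middle. Not part of the job
- purple_tube: purple-capped sample tube, 24 across, 102 tall, standing on the bench; origin under its middle. Not part of the job
Mind the look-alikes: they are no part of the job. There is more than one size of the tray; the one meant has the size given above.

How it is judged:
By the outcome, as a careful person would: the job done as asked, in the order asked, and still so for the second after the job is handed in, with the robot touching nothing.
It also fails if it takes over 48 s, if anything falls off the work surface, if the arm or the gripper's body presses on something with over 40 N, if the wrist force passes 120 N, or if a joint passes its speed limit or range.

## Working session

There is one attempt and no reset: what is moved stays moved. The work goes in short steps, each a Python script; the robot and the scene stay as the last script left them, time stands still between calls to the robot, and variables do not carry over. Pictures are saved under pics/ and viewed, at most 10 in all, crops included, and the job is handed in when it is done.

```bash
mkdir -p pics; cat > h.py <<'E'
import numpy as np, cv2
from rig import robot
def snap(name,fn=None):
    im,d=robot.grab_frame(name)
    np.savez('last_%s.npz'%name,im=im,d=d)
    if fn: cv2.imwrite('pics/'+fn,im[:,:,::-1])
    return im,d
def cam(name):
    c=robot.camera_info(name); f=210/np.tan(np.radians(c['vfov'])/2)
    return f,c['cx'],c['cy'],np.linalg.inv(c['view'])
def cloud(name,d):
    f,cx,cy,T=cam(name); v,u=np.mgrid[:420,:560]
    P=np.stack([(u-cx)/f*d,(v-cy)/f*d,d],-1)
    return P@T[:3,:3].T+T[:3,3]
def ray(name,u,v,z):
    f,cx,cy,T=cam(name); r=T[:3,:3]@np.array([(u-cx)/f,(v-cy)/f,1]); o=T[:3,3]
    return o+r*(z-o[2])/r[2]
E
python3 - <<'E'
from h import *
a,_=snap('scene','a.png');b,_=snap('side','b.png')
for n in('scene','side'): print(cam(n), robot.camera_info(n))
print(robot.read_t())
E
```

```text
(np.float64(422.3305268776047), 281.3684058347385, 210.42304437292415, array([[ 6.97685621e-01, -5.07950221e-01,  5.05194366e-01,
        -1.18798406e-02],
       [-7.16403723e-01, -4.95360683e-01,  4.91307948e-01,
        -4.71772237e-01],
       [ 6.93445759e-04, -7.04701615e-01, -7.09503455e-01,
         7.88980129e-01],
       [ 0.00000000e+00,  0.00000000e+00,  0.00000000e+00,
         1.00000000e+00]])) {'vfov': 52.87688519720375, 'cx': 281.3684058347385, 'cy': 210.42304437292415, 'view': array([[ 6.97685621e-01, -7.16403723e-01,  6.93445759e-04,
        -3.30238108e-01],
       [-5.07950221e-01, -4.95360683e-01, -7.04701615e-01,
         3.16263786e-01],
       [ 5.05194366e-01,  4.91307948e-01, -7.09503455e-01,
         7.97571206e-01],
       [ 0.00000000e+00,  0.00000000e+00,  0.00000000e+00,
         1.00000000e+00]])}
(np.float64(414.4475249207816), 288.3770821375427, 207.41823295647768, array([[-0.84575047, -0.34890322,  0.40369877,  0.13793331],
       [-0.53350175,  0.54010782, -0.65089126,  0.58465731],
       [ 0.00905719, -0.76586558, -0.64293692,  0.68913561],
       [ 0.        ,  0.        ,  0.        ,  1.        ]])) {'vfov': 53.742542193697915, 'cx': 288.3770821375427, 'cy': 207.41823295647768, 'view': array([[-0.84575047, -0.53350175,  0.00905719,  0.42233122],
       [-0.34890322,  0.54010782, -0.76586558,  0.26013264],
       [ 0.40369877, -0.65089126, -0.64293692,  0.76793555],
       [ 0.        ,  0.        ,  0.        ,  1.        ]])}
0.1
```

View pics/a.png

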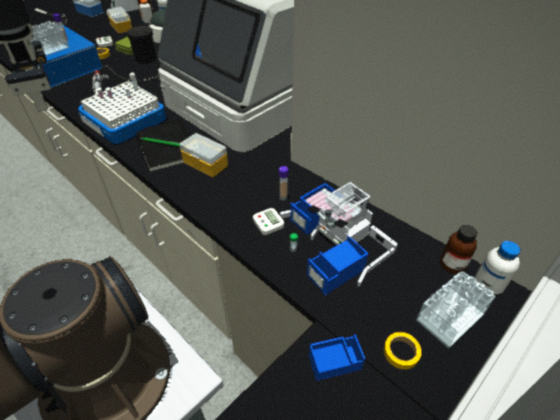

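View pics/b.png

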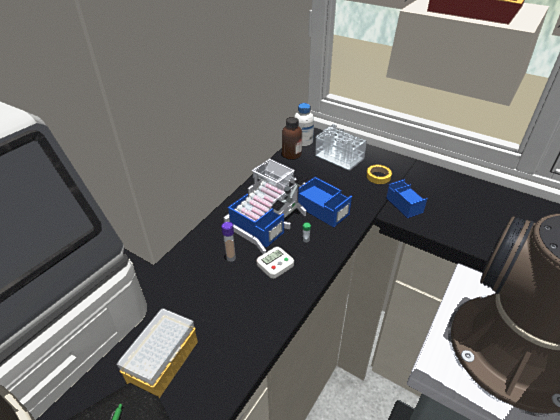

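The scene view shows the possible trays: the blue one in front of the dock at (338,265), a second loose blue one at (337,356), and the fixed left one with tubes at (315,205). The side view has the same three at (325,200), (406,198) and (257,215). The first is the likely one, so I'll measure it and check the sizes.

```bash
python3 - <<'E'
from h import *
for n in('scene','side'):
    z=np.load('last_%s.npz'%n); im,d=z['im'],z['d']; P=cloud(n,d)
    h=cv2.cvtColor(im,cv2.COLOR_RGB2HSV)
    m=(cv2.inRange(h,(105,150,50),(125,255,255))>0)
    k,l,s,c=cv2.connectedComponentsWithStats(m.astype(np.uint8))
    for i in range(1,k):
        if s[i,4]<80: continue
        q=P[(l==i)&(d>0)]
        if len(q)<50: continue
        top=q[q[:,2]>np.percentile(q[:,2],97)-.006]
        r=cv2.minAreaRect((top[:,:2]*1000).astype(np.float32))
        print(n,c[i].round(),s[i,4],np.percentile(q,[1,99],axis=0).round(3).tolist(),'rim',[np.round(x,1).tolist() if not np.isscalar(x) else round(x,1) for x in r])
    uv={'scene':[(338,205),(323,205),(366,232),(352,187)],'side':[(265,190),(300,210)]}[n]
    for u,v in uv: print(u,v,P[v,u].round(3))
im,_=np.load('last_scene.npz')['im'],0
c=cv2.resize(im[165:300,270:410],None,fx=5,fy=4.4,interpolation=cv2.INTER_CUBIC)
c1=cv2.resize(im[165:300,270:410],None,fx=4.2,fy=4.2,interpolation=cv2.INTER_CUBIC)
cv2.imwrite('pics/c.png',c1[:,:,::-1])
E
```

```text
scene [92. 10.] 83 [[0.843, 1.633, 0.005], [0.908, 1.698, 0.044]] rim [[865.0, 1651.6], [36.3, 66.6], 57.8]
scene [85. 56.] 97 [[0.53, 1.119, 0.048], [0.616, 1.133, 0.092]] rim [[552.5, 1122.6], [8.4, 45.4], 82.3]
scene [129. 130.] 90 [[0.402, 0.634, 0.007], [0.488, 0.644, 0.048]] rim [[446.4, 638.2], [85.0, 6.8], 0.8]
scene [308. 209.] 665 [[0.532, -0.035, -0.0], [0.711, 0.075, 0.065]] rim [[594.2, -7.8], [74.7, 121.9], 87.5]
scene [338. 264.] 1951 [[0.429, -0.197, 0.001], [0.557, -0.095, 0.064]] rim [[491.7, -156.1], [66.1, 121.2], 78.8]
scene [336. 357.] 1943 [[0.273, -0.333, 0.0], [0.386, -0.242, 0.05]] rim [[323.3, -289.7], [51.6, 91.1], 57.7]
338 205 [ 0.562 -0.091  0.125]
323 205 [ 0.59  -0.029  0.063]
366 232 [ 0.627 -0.139  0.019]
352 187 [ 0.638 -0.073  0.119]
side [323. 200.] 1570 [[0.428, -0.259, -0.003], [0.554, -0.111, 0.06]] rim [[489.9, -154.2], [68.6, 119.1], 78.2]
side [405. 199.] 940 [[0.273, -0.362, -0.002], [0.373, -0.243, 0.046]] rim [[322.8, -287.6], [53.4, 93.9], 58.1]
side [256. 222.] 1025 [[0.532, -0.044, -0.001], [0.7, 0.036, 0.06]] rim [[593.1, -1.2], [65.8, 119.5], 82.9]
265 190 [ 0.612 -0.07   0.068]
300 210 [ 0.538 -0.116  0.004]
```

View pics/c.png

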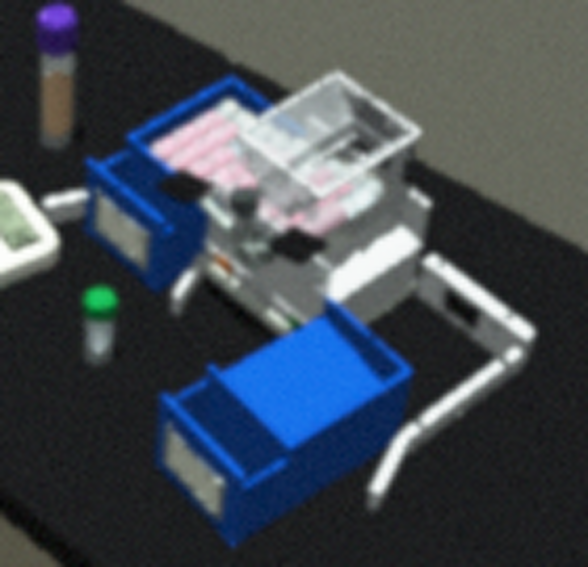

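The crop confirms the choice: the 66×120×61 mm tray (crop about (285,420)) is the one meant. The other at (337,356) measures 52×92×48 mm, so it's the look-alike. I'll move the arm over the sorter for a close look.

```bash
python3 - <<'E'
from h import *
robot.move_gripper(0.0)
y=np.radians(-9); c,s=np.cos(y),np.sin(y)
R=np.array([[c,s,0],[s,-c,0],[0,0,-1.]])
print(robot.read_tcp_rot().round(2).tolist()); print(robot.camera_info('wrist'))
T=robot.camera_info('wrist')['T_tool_cam']
for RR in (R,-R*[1,1,-1]):
    print(robot.ik([.50,-.10,.36],RR), (RR@T[:3,3]).round(3),(RR@T[:3,2]).round(3))
print('cryo',ray('scene',294,237,.049),'purple',ray('scene',283,171,.102),'timer',ray('scene',267,221,.018))
E
```

```text
[[0.93, -0.37, 0.0], [-0.37, -0.93, -0.0], [0.0, 0.0, -1.0]]
{'vfov': 66.44053142823412, 'cx': 281.39697456763, 'cy': 210.2826447381271, 'T_tool_cam': array([[ 1.42346133e-04, -9.65687420e-01, -2.59707117e-01,
         6.91196281e-02],
       [ 9.99999688e-01, -6.43319400e-05,  7.87312401e-04,
         5.54506646e-04],
       [-7.77005144e-04, -2.59707148e-01,  9.65687110e-01,
        -1.58567586e-01],
       [ 0.00000000e+00,  0.00000000e+00,  0.00000000e+00,
         1.00000000e+00]])}
[ 10.78552143   1.24276623  -6.46989138   0.         -82.2873424
  70.21447857] [ 0.068 -0.011  0.159] [-0.257  0.04  -0.966]
[  10.78552143    1.24276623   -6.46989138    0.          -82.2873424
 -109.78552143] [-0.068  0.011  0.159] [ 0.257 -0.04  -0.966]
cryo [ 0.47313956 -0.0411238   0.049     ] purple [0.58074414 0.09894773 0.102     ] timer [0.48509307 0.06181985 0.018     ]
```

```bash
cat >> h.py <<'E'
def wcloud(p,R,d):
    c=robot.camera_info('wrist'); f=210/np.tan(np.radians(c['vfov'])/2); T=c['T_tool_cam']
    v,u=np.mgrid[:420,:560]; P=np.stack([(u-c['cx'])/f*d,(v-c['cy'])/f*d,d],-1)
    return (P@T[:3,:3].T+T[:3,3])@R.T+p
def Rz(y,tilt=0):
    c,s=np.cos(y),np.sin(y); t=tilt
    z=np.array([c*np.sin(t),s*np.sin(t),-np.cos(t)]); yy=np.array([s,-c,0]); return np.stack([np.cross(yy,z),yy,z],1)
E
python3 - <<'E'
from h import *
P=cloud('scene',np.load('last_scene.npz')['d']); 
print('wall x max',np.nanpercentile(P[100:200,300:500][...,0],99), P[230,420],P[150,330])
robot.goto([.56,-.10,.32],Rz(np.radians(-9)))
p,R=robot.read_position(),robot.read_tcp_rot(); im,d=snap('wrist','w.png')
np.savez('w1.npz',im=im,d=d,P=wcloud(p,R,d)); print(p,robot.read_t())
E
```

```text
wall x max 0.7577162461695072 [ 0.7492293  -0.22203755 -0.00562441] [0.73420914 0.07196004 0.09911864]
[ 0.56017992 -0.09938475  0.31982393] 4.3833
```

View pics/w.png

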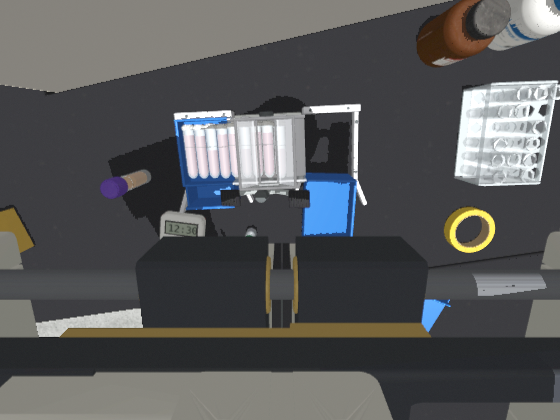

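The wrist view shows the whole sorter: pads at (230,197) and (299,198), the right guide at (355,110–180), the back stop at (303–360,107), and the tray at (328,205). Next I'll measure the sorter's frame from these.

```bash
python3 - <<'E'
from h import *
z=np.load('w1.npz'); im,d,P=z['im'],z['d'],z['P']; h=cv2.cvtColor(im,cv2.COLOR_RGB2HSV)
def line(name,m):
    q=P[m&(d>0)]; vx,vy,x0,y0=cv2.fitLine(q[:,:2].astype(np.float32),cv2.DIST_HUBER,0,.001,.001).ravel()
    a=np.degrees(np.arctan2(vy,vx)); print(name,len(q),'ang',round(float(a),2),'c',q.mean(0).round(4),'z',np.percentile(q[:,2],[5,50,95]).round(3),q[:,:2].min(0).round(3),q[:,:2].max(0).round(3))
def box(u0,u1,v0,v1):
    m=np.zeros(d.shape,bool); m[v0:v1,u0:u1]=1; return m
white=(h[...,2]>150)&(h[...,1]<40); Z=P[...,2]
line('guideR',box(346,366,112,172)&white&(Z>.010)&(Z<.03))
line('stopR',box(306,358,98,116)&white&(Z>.02))
line('stopL',box(172,234,104,122)&white&(Z>.02))
dark=h[...,2]<60
for n,b in(('padL',box(215,246,182,214)),('padR',box(284,315,182,214))):
    m=b&dark&(Z>.07)&(Z<.12); line(n,m); q=P[m]; print(np.round(cv2.minAreaRect((q[:,:2]*1000).astype(np.float32))[0],1),cv2.minAreaRect((q[:,:2]*1000).astype(np.float32))[1:])
blue=cv2.inRange(h,(100,120,40),(128,255,255))>0
for n,b in(('trayR',box(292,365,165,240)),('trayL',box(170,245,110,215))):
    m=b&blue&(Z>.052)&(Z<.07); line(n,m); q=P[m]; print(cv2.minAreaRect((q[:,:2]*1000).astype(np.float32)))
m=box(235,310,105,200)&(Z>.115)&(Z<.135);line('funnel',m);print(cv2.minAreaRect((P[m][:,:2]*1000).astype(np.float32)))
E
```

```text
guideR 283 ang -6.31 c [ 0.5884 -0.2097  0.018 ] z [0.015 0.018 0.02 ] [ 0.547 -0.217] [ 0.628 -0.203]
stopR 344 ang 83.09 c [ 0.637  -0.1812  0.0305] z [0.029 0.031 0.032] [ 0.629 -0.214] [ 0.645 -0.146]
stopL 350 ang 82.87 c [ 0.656  -0.0107  0.0328] z [0.029 0.03  0.047] [ 0.642 -0.054] [0.665 0.03 ]
padL 198 ang -85.05 c [ 0.5521 -0.0319  0.0803] z [0.077 0.08  0.083] [ 0.538 -0.045] [ 0.56 -0.02]
[549.4 -32.4] ((24.78302764892578, 19.802207946777344), 82.0318832397461)
padR 186 ang 81.32 c [ 0.5442 -0.118   0.1035] z [0.1   0.104 0.107] [ 0.529 -0.13 ] [ 0.551 -0.105]
[ 539.3 -117.4] ((22.746566772460938, 21.935508728027344), 82.55020141601562)
trayR 377 ang 10.37 c [ 0.5212 -0.1788  0.0598] z [0.054 0.061 0.063] [ 0.467 -0.196] [ 0.554 -0.133]
((521.9179077148438, -178.4571533203125), (99.74736022949219, 50.671897888183594), 29.26242446899414)
trayL 770 ang 7.85 c [0.5938 0.0082 0.0597] z [0.054 0.061 0.062] [ 0.531 -0.044] [0.654 0.033]
((592.6210327148438, -4.603431701660156), (66.08122253417969, 118.00103759765625), 83.6610336303711)
funnel 1531 ang -57.97 c [ 0.6006 -0.0885  0.1211] z [0.116 0.122 0.125] [ 0.557 -0.125] [ 0.642 -0.053]
((600.2003784179688, -88.88522338867188), (65.1963119506836, 80.4413833618164), 83.60227966308594)
```

```bash
cat >> h.py <<'E'
YAW=np.radians(-6.6); EX=np.array([np.cos(YAW),np.sin(YAW),0]); EY=np.array([-np.sin(YAW),np.cos(YAW),0]); S=np.array([.600,-.088,0])
def W(x,y,z): return S+x*EX+y*EY+np.array([0,0,z])
E
python3 - <<'E'
from h import *
for t in (20,30,38,45):
    R0=Rz(YAW,np.radians(t))
    for R in (R0,R0*[-1,-1,1]):
        print(t,[None if (q:=robot.ik(W(x,-.080,zz),R)) is None else np.round(q) for x,zz in((-.20,.16),(-.20,.03),(-.075,.03))])
E
```

```text
20 [array([ 13., -15., -55.,  13., -32.,  60.]), None, None]
20 [array([  13.,  -15.,  -55.,   13.,  -32., -120.]), None, None]
30 [None, None, None]
30 [None, None, None]
38 [None, array([-17.,   3., -47., -71.,  -7., 169.]), None]
38 [None, array([-17.,   3., -47., -71.,  -7., -11.]), None]
45 [None, array([ -51.,    9.,  -50.,  -98.,  -30., -136.]), array([ -35.,   15.,  -39., -102.,  -20., -146.])]
45 [None, array([-51.,   9., -50., -98., -30.,  44.]), array([ -35.,   15.,  -39., -102.,  -20.,   34.])]
```

```bash
cat >> h.py <<'E'
def Rs(tilt=0,sgn=1):  # tool y along sorter x, leaning so the body goes right (-y)
    t=np.radians(tilt); z=np.sin(t)*EY+np.array([0,0,-np.cos(t)]); y=sgn*EX
    return np.stack([np.cross(y,z),y,z],1)
E
python3 - <<'E'
from h import *
T=robot.camera_info('wrist')['T_tool_cam']
for t in (0,8):
  for s in (1,-1):
    R=Rs(t,s); print(t,s,(R@T[:3,3]).round(2),[None if (q:=robot.ik(W(x,-.086,z),R)) is None else np.round(q) for x,z in((-.205,.2),(-.205,.042),(-.096,.042))])
R=Rs(0,1)
best=None
E
```

```text
0 1 [0.01 0.07 0.16] [array([  6.,  -4., -32.,   0., -62., 167.]), array([  6.,   9., -45.,   0., -36., 167.]), array([  3.,  18., -32.,   0., -41., 170.])]
0 -1 [-0.01 -0.07  0.16] [array([  6.,  -4., -32.,   0., -62., -13.]), array([  6.,   9., -45.,   0., -36., -13.]), array([  3.,  18., -32.,   0., -41., -10.])]
8 1 [0.01 0.05 0.17] [None, None, None]
8 -1 [-0.01 -0.09  0.15] [array([ -2.,  -2., -27.,  -9., -64.,  -1.]), array([ -2.,  11., -38., -12., -42.,   5.]), array([ -3.,  19., -26., -11., -46.,   4.])]
```

```bash
python3 - <<'E'
from h import *
R=Rs(8,-1)
robot.goto(W(-.205,-.086,.20),R)
robot.servo_line(W(-.205,-.086,.042),speed=.12)
f0=robot.read_force(); print(f0.round(2),robot.read_t())
log=[]
for x in np.arange(-.200,-.129,.005):
    robot.servo_line(W(x,-.086,.042),speed=.05); log.append((round(x,3),round(float((robot.read_force()-f0)@EX),2)))
print(log,robot.read_t(),robot.read_position())
snap('scene','p.png')
im=np.load('last_scene.npz')['im'][165:315,260:420]; cv2.imwrite('pics/p2.png',cv2.resize(im,None,fx=4,fy=4,interpolation=cv2.INTER_CUBIC)[:,:,::-1])
E
```

```text
[ 0.99 -0.55  1.06] 7.0
[(np.float64(-0.2), -0.06), (np.float64(-0.195), -1.74), (np.float64(-0.19), -0.72), (np.float64(-0.185), -0.82), (np.float64(-0.18), -1.55), (np.float64(-0.175), -0.9), (np.float64(-0.17), -0.41), (np.float64(-0.165), -0.94), (np.float64(-0.16), -1.88), (np.float64(-0.155), -2.28), (np.float64(-0.15), -1.46), (np.float64(-0.145), -1.16), (np.float64(-0.14), -1.25), (np.float64(-0.135), -0.83), (np.float64(-0.13), -1.15)] 10.75 [ 0.46137404 -0.15850625  0.04198923]
```

View pics/p2.png

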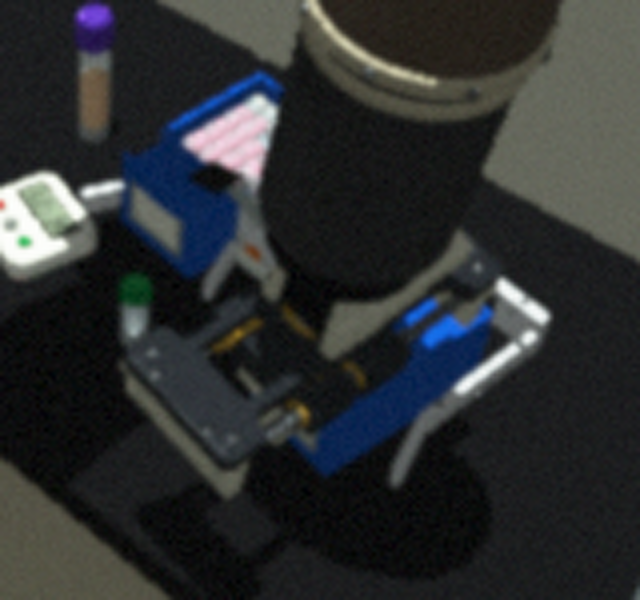

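The tray is between the guides and running parallel to the right one (crop (460,370)); the cryo tube and timer are untouched. I'll keep pushing until it meets the stop.

```bash
python3 - <<'E'
from h import *
f0=np.array([.99,-.55,1.06]); log=[]; n=0
x=-.13
while x<-.068:
    x+=.005 if x<-.105 else .0015
    robot.servo_line(W(x,-.086,.042),speed=.04); f=float((robot.read_force()-f0)@EX); log.append((round(x,4),round(f,1)))
    if f<-8: 
        break
print(log,robot.read_t(),robot.read_position(),robot.read_force())
E
```

```text
[(-0.125, -0.6), (-0.12, -1.6), (-0.115, -1.0), (-0.11, -2.1), (-0.105, -1.6), (-0.1035, -1.1), (-0.102, -0.6), (-0.1005, -1.0), (-0.099, -1.4), (-0.0975, -1.1), (-0.096, -1.9), (-0.0945, -1.5), (-0.093, -1.7), (-0.0915, -1.7), (-0.09, -6.6), (-0.0885, -8.8)] 14.925 [ 0.49978375 -0.16323933  0.04154744] [-7.99251244 -1.49968937  3.76108297]
```

```bash
python3 - <<'E'
from h import *
robot.servo_line(W(-.115,-.086,.042),speed=.1)
robot.servo_line(W(-.125,-.086,.20),speed=.2)
robot.goto(W(-.04,-.04,.31),Rz(YAW)); robot.dwell(.2)
p,R=robot.read_position(),robot.read_tcp_rot(); im,d=snap('wrist'); P=wcloud(p,R,d); np.savez('w2.npz',im=im,d=d,P=P)
Q=(P-S)@np.stack([EX,EY,[0,0,1]],1)   # sorter frame
h=cv2.cvtColor(im,cv2.COLOR_RGB2HSV); Z=P[...,2]; ok=d>0
blue=(cv2.inRange(h,(100,120,40),(128,255,255))>0)&ok&(Z>.052)&(Z<.07)
for n,s in(('R',-1),('L',1)):
    q=Q[blue&(s*Q[...,1]>.038)&(abs(Q[...,0])<.12)&(abs(Q[...,1])<.14)]
    r=cv2.minAreaRect((q[:,:2]*1000).astype(np.float32)); print(n,r,np.percentile(q,[1,99],axis=0).round(4).tolist())
dark=h[...,2]<60
for s in(1,-1):
    m=ok&dark&(Z>.07)&(Z<.12)&(abs(Q[...,0]+.057)<.02)&(s*Q[...,1]>.02)&(s*Q[...,1]<.07)
    q=Q[m]; print('pad',len(q),q.mean(0).round(4),cv2.minAreaRect((q[:,:2]*1000).astype(np.float32)))
print(robot.read_t())
cv2.imwrite('pics/w2.png',cv2.resize(im[60:260,140:400],None,fx=3,fy=3)[:,:,::-1])
E
```

```text
R ((-16.96228790283203, -82.62115478515625), (65.40204620361328, 117.92501831054688), 88.820068359375) [[-0.0755, -0.1157, 0.0523], [0.0414, -0.0509, 0.0632]]
L ((-16.863964080810547, 82.40620422363281), (117.81488037109375, 65.25053405761719), 0.8705345392227173) [[-0.0753, 0.0509, 0.0522], [0.0416, 0.1147, 0.0628]]
pad 271 [-0.0559  0.05    0.0804] ((-57.062095642089844, 49.725982666015625), (24.743724822998047, 20.4672794342041), 89.24577331542969)
pad 228 [-0.0534 -0.036   0.1035] ((-57.23347473144531, -36.78813171386719), (22.018157958984375, 23.623844146728516), 0.17465677857398987)
17.7417
```

View pics/w2.png

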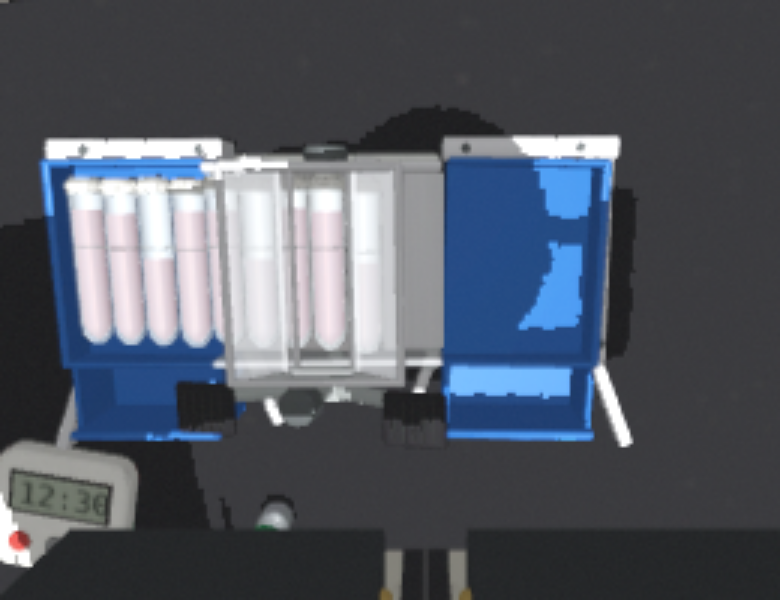

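The tray is home: its rim centre at x −17.0 mm mirrors the fixed left tray's −16.9, it sits against the back stop, and its yaw is parallel to the left one. The right pad is at crop (415,415), measured at (−57,−36,103) mm. Next I press it slowly along its arc.

```bash
python3 - <<'E'
from h import *
def pad(a,dz=0): a=np.radians(a); return W(-.059,-.045*np.cos(a)-.032*np.sin(a)*-1*-1,.060+.032*np.cos(a)-.045*np.sin(a)+dz)
robot.goto(pad(-15,.05),Rz(YAW)); robot.servo_line(pad(-15,.012),speed=.08)
f0=robot.read_force(); log=[]
robot.servo_line(pad(-15,.003),speed=.02)
for a in range(-12,16,3):
    robot.servo_line(pad(a,.002),speed=.02); f=(robot.read_force()-f0)[2]; log.append((a,round(float(f),1)))
    if f>12: break
print(log,robot.read_position(),robot.read_t())
robot.dwell(.5)
robot.servo_line(pad(15,.06),speed=.06)
robot.goto(W(-.04,-.04,.31),Rz(YAW)); robot.dwell(1.0)
p,R=robot.read_position(),robot.read_tcp_rot(); im,d=snap('wrist'); P=wcloud(p,R,d)
Q=(P-S)@np.stack([EX,EY,[0,0,1]],1); h=cv2.cvtColor(im,cv2.COLOR_RGB2HSV); Z=P[...,2]; ok=d>0
for s in(1,-1):
    m=ok&(h[...,2]<60)&(Z>.07)&(Z<.12)&(abs(Q[...,0]+.057)<.02)&(s*Q[...,1]>.02)&(s*Q[...,1]<.07); print('pad',Q[m].mean(0).round(4))
cv2.imwrite('pics/w3.png',cv2.resize(im[60:260,140:400],None,fx=3,fy=3)[:,:,::-1]); print(robot.read_t())
E
```

```text
[(-12, 0.1), (-9, 0.2), (-6, -0.7), (-3, 0.3), (0, 0.2), (3, -0.3), (6, 0.3), (9, 0.2), (12, 0.7), (15, 12.2)] [ 0.53598994 -0.13223882  0.08257612] 22.6
pad [-0.0545  0.0348  0.1038]
pad [-0.0517 -0.0515  0.0805]
25.9917
```

View pics/w3.png

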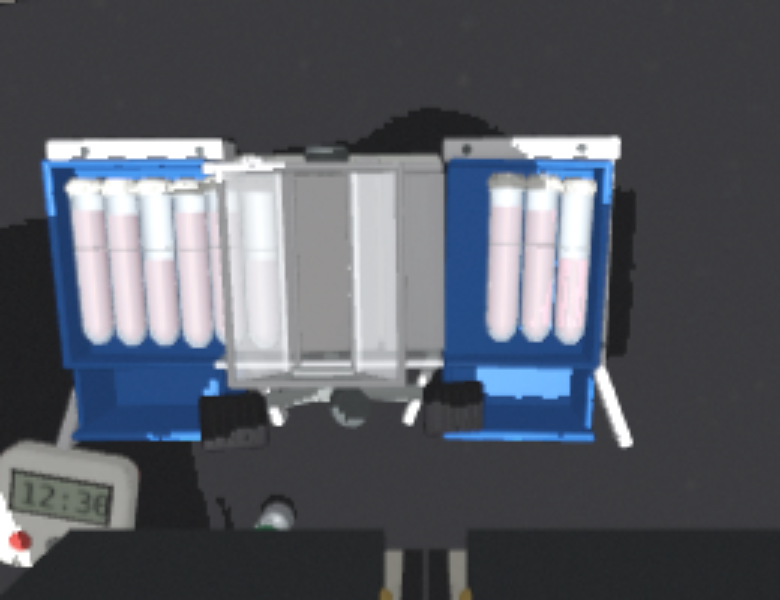

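All three tubes lie in the right tray (crop (505–575,260)). The gate is at its right stop and the left lane is unchanged, so I'm handing in.

```bash
python3 -c "
from rig import robot
print(robot.job_done(),robot.read_t())"
```

```text
the job is handed in; nothing more can be done
the job is handed in; nothing more can be done
```

The tray is fully home, the gate is tipped to its right stop, and all three tubes lie in the right tray; the job was handed in at about 26 s (limit 48 s), with no verdict returned.

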